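# Unlock the carton jig, pull its spring pusher to the red marker and hold it

## Robot

A 7-joint arm with a two-finger parallel gripper is mounted at the origin on the work surface. World frame = base frame: x ahead of the robot, y to its left, z up, the work surface at z = 0. Lengths are in m, angles in rad, forces in N, time in s.
With the tool pointing down it reaches from about 0.4 to 0.925 m from the base axis. Payload 5.6 kg.
Tool frame: the origin (TCP) lies at the centre of the arm's flange, where the gripper is bolted on; the fingertips stand 173 mm ahead of it and the grasp point (between the pads) lies 155 mm ahead of it (env.nose_length is the distance from the TCP to the fingertips, in m); z points along the fingers, y is the line along which they close (so a half turn about z gives the same grasp; the last joint's range is limited). The gripper opens to 85 mm and grips with 20 to 120 N. Pads are 22 mm wide; open, the fingers measure 114 mm over their backs; the gripper's body (76 mm by 85 mm) begins 54 mm behind the grasp point. The pads swing forward as they close: fully open they stand 13 mm farther back than shut.
Start: joints at [-1.312, 0.468, -0.012, 1.603, 0.006, 1.071, -0.056], TCP at [0.193, 0.621, 0.405] pointing down, gripper open.
Joint ranges: [-2.53, 2.53], [-0.31, 2.02], [-1.57, 1.55], [0.28, 2.44], [-1.29, 4.43], [0.15, 1.84], [-2.92, 2.92]. Speed limits (rad/s): [2.57, 2.57, 3.14, 3.14, 3.14, 3.14, 3.14].

## Interface

Orientations are given as a rotation vector (axis times angle).
In Python, from plant import state, viewer, job, env gives the robot as it stands. The module is installed in compiled form; this text tells all that it offers.
- The arm moves only by the tool step_arm, never from a script. Its argument "increments" is one flat list of numbers, 7 for each row, row after row: the turn, a rotation vector about the tool's x, y, z in rad, then the shift along the tool's x, y, z in m, then the opening, from 0 (shut) to 1 (fully open). A call has exactly 8 rows; each row shifts and turns the commanded pose from where the row before left it, along the tool's axes as they then stand; what a row does not reach is not made up. A row lasts 1/8 s, in which the tool goes at most 62.5 mm and 10.7 degrees, less where a joint would pass 70% of its speed; a pose out of reach is approached as far as the arm can. A call with a gripper value outside its range is refused whole. The fingers move at their own pace and stop on an object; "force" is the grip in N (left out, the last holds). Time passes only in rows, so rows that do not move let the fingers close, or fill a call up. It gives the time, the measured TCP pose, the force, the opening and the grip force at its end, in the units of the state.
- state(): the state, without advancing time (a new reading comes with each control period).
- viewer.camera(name): name is "scene" or "top" or "wrist"; returns the picture (480x640x3 uint8, blue, green, red); there is no depth.
- viewer.camera_model(name): a dict with "fx", "fy", "cx", "cy" (pixels), "camera_from_world" (4x4, takes a point from world to camera coordinates). Camera axes: x right, y down, z forward; pixel columns grow to the right and rows downward; lengths in m; the calibration is good to about 2 mm. A picture is of the moment at which its call begins: read the wrist's pose just before it. camera_model takes no time and is no camera call; for the wrist camera it gives the pose at the moment of the call.
- job.finish_job(): hands the job in; it is judged then, once.
The state is a dict: "time_s": time; "joint_positions": joint angles; "joint_vel": joint speeds; "joint_torque": joint torques, N m; "position": TCP position; "tcp_rot": TCP orientation; "wrist_force": force on the tool from outside, world axes, zero at the start; "torque": the same for the moment, N m; "finger_gap": finger opening in m; "finger_force": force on a finger pad.
Only numpy, scipy, OpenCV 4.12 (cv2) and the standard library are available. Lean on these libraries where they do the work, as an engineer would, in place of code of your own. Each camera call takes 0.05 s, during which the arm holds its last target. There are 200 camera calls.

## Task

The carton jig on the packing bench is locked shut. Turn its black lock knob clockwise until it clicks over and the pusher is free, then pull the spring-return pusher back by its orange handle until its yellow pointer lines up with the red marker, and finish while still holding it there in the gripper, so that a colleague can drop a carton in. Leave the knob unlocked, and do not shift the red marker, the cartons or the other things on the bench.

Things in the scene. Friction and masses are not known exactly. Their poses are not given: they have to be found in the camera images.
- jig: Carton jig, fixed to the bench: blue base plate 370 (x) x 230 (y) x 12 mm thick on the table. Origin on the table top; the plate spans x -175..195, y -130..100 mm about it. Its -x axis (roughly towards the robot) is the way in which the pusher is pulled. An aluminium fence, 82 mm high, stands at x 160..172; two steel rails run along x at y +-22.
- lock_knob (a joint): Angle of the lock knob, rad: 0 locked (start), 1.2 at its unlocked end stop; grows clockwise seen from above. A spring detent resists with up to about 0.2 N m and tips over at about 0.6: let go below 0.5, it springs back to 0; beyond 0.7, it clicks over to 1.2 by itself and stays. At 0 its red tongue blocks the pusher completely; beyond 0.6 the tongue is clear of it.
- knob_grip (a point): Middle of the black lock knob's upright grip bar, on the vertical turning axis, 66 mm above the table; the bar is 50 long x 14 thick x 28 mm high (table heights 51..79). Its x axis lies along the bar (parallel to the jig's x axis when locked) and turns with the knob. It sits at x 4, y -85 mm in the jig frame. Below it lies a black disc of 42 mm diameter (heights 25..51) with the red tongue.
- pusher (a joint): Travel of the pusher, m: 0 shut against its stop (start), up to 0.135; grows as it is pulled along the jig's -x. A spring always pulls it shut: 4 N at 0, rising by 80 N per m (about 13 N at 0.11), plus about 0.5 N friction.
- handle (a point): Grip point on the axis of the pusher's upright orange handle: a round post of 24 mm diameter, table heights 48..106 mm; this point is 80 mm above the table. It starts at x 50, y 0 mm in the jig frame and rides with the pusher. Beneath it is an aluminium carriage (top at 42 mm), and 48 to 63 mm towards +x of it the pusher plate (120 mm wide, top at 56 mm).
- pointer (a point): Tip of the yellow pointer on the pusher's +y side, 30 mm above the table. It has the same jig x as the handle and lies 67 mm to +y of it.
- mark (a point): Inner edge of the red marker clip (6 mm along x, 22 mm along y, 22 mm high) that stands on the white scale at the jig's +y side, 30 mm above the table. The pointer is at the mark when both have the same x in the jig frame; that takes 55 to 110 mm of pusher travel. The clip can slip on its scale if it is pushed.
- carton_big: Closed labelled carton 100 x 75 x 60 mm beside the jig (origin under its centre). Bystander.
- carton_flat: Closed labelled carton 80 x 60 x 35 mm beside the jig (origin under its centre). Bystander.
- carton_small: Closed labelled carton 50 x 50 x 35 mm standing on the jig's base plate, at the back of the knob's side (origin under its centre). Bystander.
- carton_cube: Closed labelled carton 70 x 70 x 65 mm beside the jig (origin under its centre). Bystander.
- tape_roll: Roll of brown tape lying flat, 100 mm diameter, 48 mm high (origin under its centre). Bystander.
- scanner: Grey and black hand scanner, 150 x 65 x 35 mm (origin under its middle). Bystander.
- tape_measure: Yellow tape measure case, 70 x 40 x 60 mm (origin under its centre). Bystander.

How it is judged:
On the way, in this order (a step that is already met when the one before it is completed fails the run):
1. the lock knob is clicked over to its unlocked end while the pusher is still shut (value of joint lock_knob above 1 rad and value of joint pusher below 0.02 m), for 0.2 s.
2. the gripper has pulled the pusher to the marker (x of pointer in the frame of mark between -0.006 and 0.006 m and contact force between the fingers and pusher above 3 N), for 0.2 s.
At the end, for the whole second after the job is handed in: The yellow pointer is within 6 mm of the red marker along the jig's x axis, the pusher is still (under 10 mm/s) and held by the gripper's fingers (contact force over 3 N) against its spring through the last second, and the lock knob is at its unlocked end (over 1.0 rad) (all of step 2 and velocity of joint pusher between -0.01 and 0.01 m/s and value of joint lock_knob above 1 rad); the arm keeps its last pose, push and grip.
It fails at once if the red marker is shifted by more than 4 mm (distance of mark from where it was at the start of the episode above 0.004 m).
It fails at once if a carton or another thing on the bench is moved by more than 20 mm (distance of any of carton_big, carton_flat, carton_small, carton_cube, tape_roll, scanner, tape_measure from where it was at the start of the episode above 0.02 m).
It also fails if it takes over 50 s, if anything falls off the work surface, if the arm or the gripper's body presses on something with over 40 N, if the wrist force passes 120 N, or if a joint passes its speed limit or range.

## Working session

There is one attempt and no reset: what is moved stays moved. The work goes in short steps, Python scripts to look and compute and a tool call to move; the robot and the scene stay as the last step left them, time stands still between calls to the robot, and variables do not carry over. Pictures are saved under pics/ and viewed, at most 10 in all, crops included, and the job is handed in when it is done.

Besides the shell and the picture viewer there is one more tool, called after ">>>" as name(argument=value, ...) on one line, values as JSON. step_arm: Moves the arm, as the interface text tells. Its arguments: {"type":"object","properties":{"increments":{"type":"array"},"force":{"type":"number"}},"required":["increments"]}

```bash
mkdir -p pics
python3 - <<'E'
from plant import state, viewer, job, env
import cv2,numpy as np,json
s=state();print(s)
for n in("top","scene"):
    cv2.imwrite(f"pics/{n}0.png",viewer.camera(n))
    print(n,viewer.camera_model(n))
E
```

```text
{'time_s': 0.0, 'joint_positions': array([-1.31200318,  0.46839368, -0.01162235,  1.60368413,  0.00597628,
        1.07140543, -0.05629019]), 'joint_vel': array([-0.00257445, -0.00196137, -0.00068083,  0.00091862,  0.00019323,
        0.00061617,  0.00045887]), 'joint_torque': array([-9.63964922e-04, -5.32382619e+01,  2.08974240e-02, -2.51295483e+01,
        1.13218836e-02,  8.05186137e-03, -3.85477719e-06]), 'position': array([0.19315347, 0.62035261, 0.40370229]), 'tcp_rot': array([-4.72305351e-01, -3.10570215e+00,  2.90107395e-03]), 'wrist_force': array([-0.55096081,  0.38425487, -0.0276484 ]), 'torque': array([ 0.01606884, -0.02120864, -0.01137953]), 'finger_force': 0.0, 'finger_gap': 0.08546982341490568}
top {'fx': 516.076596685056, 'fy': 516.076596685056, 'cx': 319.3446998044791, 'cy': 239.50406401453992, 'camera_from_world': array([[-9.52656574e-03, -9.99953844e-01,  1.24684280e-03,
         2.05344559e-02],
       [-9.93580707e-01,  9.32527267e-03, -1.12740492e-01,
         5.80689076e-01],
       [ 1.12723661e-01, -2.31286866e-03, -9.93623685e-01,
         1.37420041e+00],
       [ 0.00000000e+00,  0.00000000e+00,  0.00000000e+00,
         1.00000000e+00]])}
scene {'fx': 543.1056303453516, 'fy': 543.1056303453516, 'cx': 328.7062754200426, 'cy': 241.4863842997174, 'camera_from_world': array([[ 0.85776958,  0.51358794,  0.02141918, -0.51294142],
       [ 0.35243455, -0.55726401, -0.75182891, -0.14321836],
       [-0.37419412,  0.65244482, -0.65901025,  1.60821779],
       [ 0.        ,  0.        ,  0.        ,  1.        ]])}
```

View pics/top0.png

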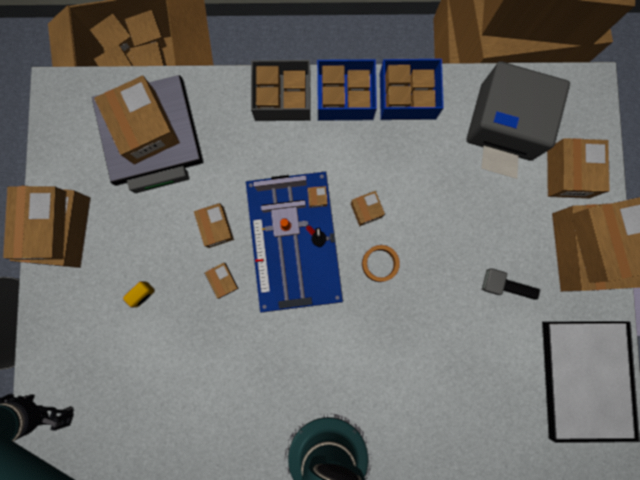

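View pics/scene0.png

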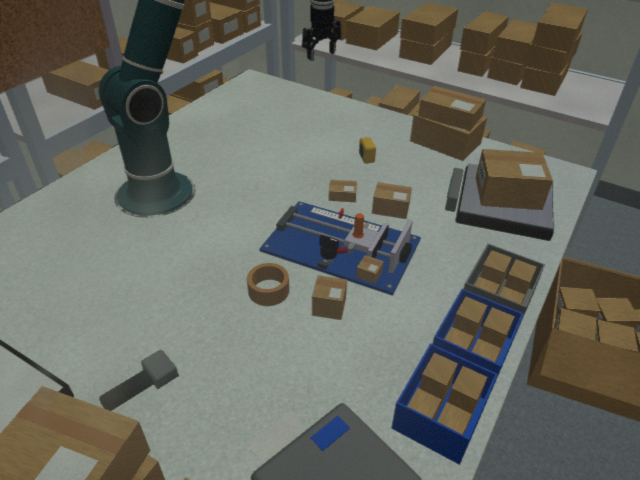

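The top view shows the blue jig at about (293,241), the orange handle at (285,225), the black knob at (319,237) and the red marker at (261,260). The scene view agrees. Next I fit the jig pose from the plate.

```bash
cat > h.py <<'E'
import cv2,numpy as np
from scipy.spatial.transform import Rotation as R
from plant import state, viewer, job, env
def ray(m,u,v,z):
    T=np.linalg.inv(m["camera_from_world"]);d=T[:3,:3]@[(u-m["cx"])/m["fx"],(v-m["cy"])/m["fy"],1];c=T[:3,3]
    return c+d*(z-c[2])/d[2]
def blobs(im,lo,hi,box=None,amin=3):
    h=cv2.cvtColor(im,cv2.COLOR_BGR2HSV);k=cv2.inRange(h,lo,hi)
    if box is not None:
        z=np.zeros_like(k);x0,y0,x1,y1=box;z[y0:y1,x0:x1]=k[y0:y1,x0:x1];k=z
    n,l,s,c=cv2.connectedComponentsWithStats(k)
    return k,[(s[i,4],c[i].round(1),s[i,:4]) for i in range(1,n) if s[i,4]>=amin]
E
python3 - <<'E'
from h import *
im=cv2.imread("pics/top0.png");m=viewer.camera_model("top")
k,b=blobs(im,(105,120,40),(130,255,255),(235,160,350,320))
pts=np.argwhere(k)[:,::-1]
w=np.array([ray(m,u,v,.012)[:2] for u,v in pts])
r=cv2.minAreaRect((w*1000).astype(np.float32));print(r,cv2.boxPoints(r))
for n,lo,hi,z in(("orange",(5,180,150),(15,255,255),.106),("red",(0,150,80),(4,255,255),.03),("red2",(172,150,80),(180,255,255),.03)):
    for q in blobs(im,lo,hi,(235,160,350,320))[1]: print(n,q,ray(m,*q[1],z))
E
```

```text
((581.2288818359375, 87.25736999511719), (364.91094970703125, 225.4127197265625), 6.583924770355225) [[387.05396   178.30037  ]
 [412.8994    -45.625748 ]
 [775.4038     -3.7856293]
 [749.55835   220.14049  ]]
orange (np.int32(40), array([283.7, 222. ]), array([281, 219,   7,   7], dtype=int32)) [0.61910848 0.10721618 0.106     ]
red (np.int32(21), array([310.4, 229.9]), array([308, 227,   6,   7], dtype=int32)) [0.60786743 0.03926998 0.03      ]
red (np.int32(6), array([260.2, 259.8]), array([258, 259,   5,   2], dtype=int32)) [0.52714344 0.17639469 0.03      ]
red2 (np.int32(14), array([309.2, 228.7]), array([307, 226,   7,   8], dtype=int32)) [0.61121218 0.04253067 0.03      ]
red2 (np.int32(5), array([256.6, 260.2]), array([256, 259,   2,   3], dtype=int32)) [0.52614593 0.18617797 0.03      ]
```

>>> step_arm(increments=[0,0,-0.139,0,0,0,1,0,0,-0.139,0,0,0,1,0,0,-0.139,0,0,0,1,0,0,0,-0.0245,-0.0495,0,1,0,0,0,-0.0245,-0.0495,0,1,0,0,0,-0.0245,-0.0495,0,1,0,0,0,-0.0245,-0.0495,0,1,0,0,0,-0.0245,-0.0495,0,1])

```text
time_s: 1.1
position: [0.3441, 0.387, 0.4045]
tcp_rot: [0.181, -3.136, 0.0]
wrist_force: [0.4, 0.3, -0.4]
finger_gap: 0.0856
finger_force: 0.0
```

>>> step_arm(increments=[0,0,0,-0.0245,-0.0495,0,1,0,0,0,-0.0245,-0.0495,0,1,0,0,0,-0.0245,-0.0495,0,1,0,0,0,-0.0245,-0.0495,0,1,0,0,0,-0.0245,-0.0495,0,1,0,0,0,-0.0245,-0.0495,0,0.6,0,0,0,-0.0245,-0.0495,0,0.6,0,0,0,0,0,0,0.6])

```text
time_s: 2.1
position: [0.555, 0.0595, 0.4044]
tcp_rot: [-0.168, 3.137, -0.004]
wrist_force: [-0.7, 0.9, -0.1]
finger_gap: 0.0515
finger_force: 0.0
```

Run:
```python
from h import *
s=state();print(s["time_s"],s["position"],s["tcp_rot"],s["finger_gap"],s["joint_positions"])
M=R.from_rotvec(s["tcp_rot"]).as_matrix();print(M.round(3))
m=viewer.camera_model("wrist");im=viewer.camera("wrist");cv2.imwrite("pics/w1.png",im);np.save("w1.npy",m,allow_pickle=True)
print(m)
```

```text
2.1 [0.55498595 0.05947956 0.40435866] [-0.16776492  3.13678991 -0.00381103] 0.0514673220803427 [-0.34013783  0.31167615  0.21124555  1.8437708  -0.07387583  0.99378745
  1.57921542]
[[-0.994 -0.107  0.   ]
 [-0.107  0.994 -0.002]
 [-0.    -0.002 -1.   ]]
{'fx': 410.0916056076238, 'fy': 410.0916056076238, 'cx': 329.2777278508652, 'cy': 240.28378037739625, 'camera_from_world': array([[-1.05080845e-01,  9.94458857e-01, -3.09803606e-03,
         2.63256636e-04],
       [ 9.42437481e-01,  1.00577397e-01,  3.18897759e-01,
        -5.70538009e-01],
       [ 3.17442293e-01,  3.05903406e-02, -9.47784058e-01,
         2.02360267e-01],
       [ 0.00000000e+00,  0.00000000e+00,  0.00000000e+00,
         1.00000000e+00]])}
```

View pics/w1.png

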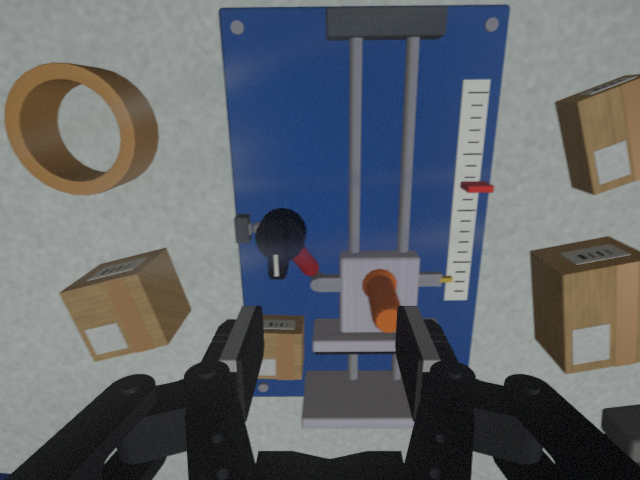

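The wrist view shows the whole jig: marker at (478,187), yellow pointer at (448,281), handle top at (390,318), knob at (280,235) with its bar pointing down the image. Next I measure these.

Run:
```python
from h import *
im=cv2.imread("pics/w1.png");m=np.load("w1.npy",allow_pickle=True).item()
k,b=blobs(im,(105,120,40),(130,255,255),(200,0,530,400))
k=cv2.morphologyEx(k,cv2.MORPH_OPEN,np.ones((3,3)))
w=np.array([ray(m,u,v,.012)[:2] for u,v in np.argwhere(k)[:,::-1]])
r=cv2.minAreaRect((w*1000).astype(np.float32));print(r)
a=np.deg2rad(r[2] if r[2]<45 else r[2]-90);J=np.array([[np.cos(a),-np.sin(a)],[np.sin(a),np.cos(a)]])
o=np.array(r[0])/1000-J@[.010,-.015];print("yaw",np.rad2deg(a),"origin",o,"knob",o+J@[.004,-.085],"handle",o+J@[.05,0])
jig=lambda p:(1000*J.T@(p[:2]-o)).round(1)
for n,lo,hi in(("red",(0,150,80),(4,255,255)),("yel",(22,150,100),(34,255,255)),("org",(5,180,100),(15,255,255))):
    for q in blobs(im,lo,hi,(200,0,530,400),6)[1]:
        x,y,ww,h=q[2];print(n,q[0],q[1],q[2],[ [jig(ray(m,q[1][0],v,z)).tolist() for v in(y,q[1][1],y+h)] for z in(.03,.106 if n=="org" else .02)])
```

```text
((582.0770263671875, 89.91015625), (366.34747314453125, 226.5224151611328), 6.563244342803955)
yaw 6.563244342803955 origin [0.57042807 0.10366885] knob [0.58411734 0.01968312] handle [0.62010038 0.10938385]
red 140 [480.3 188.5] [468 185  25   7] [[[-34.9, 84.6], [-31.9, 84.9], [-28.9, 85.3]], [[-33.0, 88.3], [-29.9, 88.6], [-26.8, 89.0]]]
yel 30 [445.8 279.2] [441 278  10   4] [[[50.5, 62.4], [51.7, 62.5], [54.4, 62.8]], [[54.9, 65.5], [56.1, 65.6], [59.0, 65.8]]]
org 17 [388.5 275.1] [386 273   7   5] [[[45.1, 10.1], [47.2, 10.1], [50.0, 10.2]], [[12.5, -1.3], [14.1, -1.2], [16.4, -1.2]]]
org 16 [393.  282.3] [391 279   4   9] [[[51.1, 14.4], [54.4, 14.5], [60.1, 14.7]], [[17.2, 2.1], [19.7, 2.2], [24.2, 2.3]]]
org 398 [386.9 319.9] [375 308  22  24] [[[80.6, 9.9], [93.2, 10.3], [106.3, 10.8]], [[40.2, -1.5], [50.0, -1.1], [60.1, -0.7]]]
```

>>> step_arm(increments=[0,0,-0.007,-0.024,-0.044,0,0.6,0,0,0,0,0,0,0.6,0,0,0,0,0,0.04,0.6,0,0,0,0,0,0.04,0.6,0,0,0,0,0,0.04,0.6,0,0,0,0,0,0.03,0.6,0,0,0,0,0,0,0.6,0,0,0,0,0,0,0.6], force=50)

```text
time_s: 3.15
position: [0.5827, 0.0244, 0.2558]
tcp_rot: [-0.194, 3.134, 0.001]
wrist_force: [0.9, 0.7, 1.0]
finger_gap: 0.0512
finger_force: 0.0
```

Run:
```python
from h import *
s=state();print(s["position"],s["wrist_force"])
M=R.from_rotvec(s["tcp_rot"]).as_matrix();print(M.round(4))
print("tool shift to knob",M.T@(np.array([.5838,.0185,.229])-s["position"]))
cv2.imwrite("pics/w2.png",viewer.camera("wrist"))
```

```text
[0.5826514  0.02439411 0.25577651] [0.90103253 0.73978349 1.03496468]
[[-9.924e-01 -1.231e-01  1.300e-03]
 [-1.231e-01  9.924e-01  6.000e-04]
 [-1.300e-03  5.000e-04 -1.000e+00]]
tool shift to knob [-0.00037917 -0.00600377  0.02677409]
```

View pics/w2.png

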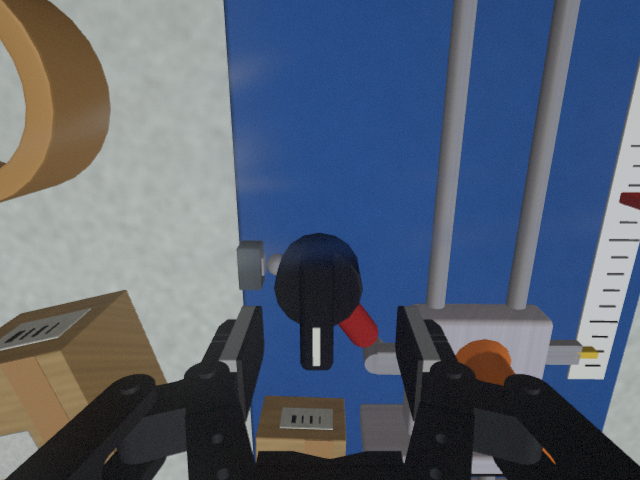

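The fingers straddle the bar: mid-gap is at column 330 and the bar at 316, a 6 mm offset that agrees with the calculation. I centre, lower and close.

>>> step_arm(increments=[0,0,0.008,0,-0.006,0,0.6,0,0,0,0,0,0.014,0.6,0,0,0,0,0,0.013,0.6,0,0,0,0,0,0,0.6,0,0,0,0,0,0,0,0,0,0,0,0,0,0,0,0,0,0,0,0,0,0,0,0,0,0,0,0], force=50)

```text
time_s: 4.2
position: [0.5832, 0.0186, 0.2282]
tcp_rot: [-0.181, 3.136, 0.002]
wrist_force: [-2.4, 4.9, 4.2]
finger_gap: 0.0132
finger_force: 51.2
```

>>> step_arm(increments=[0,0,0.15,0,0,0,0,0,0,0.15,0,0,0,0,0,0,0.15,0,0,0,0,0,0,0.15,0,0,0,0,0,0,0.15,0,0,0,0,0,0,0.15,0,0,0,0,0,0,0.15,0,0,0,0,0,0,0.1,0,0,0,0])

```text
time_s: 5.2
position: [0.5837, 0.02, 0.2282]
tcp_rot: [-1.558, -2.728, -0.006]
wrist_force: [1.5, 8.6, 1.5]
finger_gap: 0.0128
finger_force: 51.0
```

Run:
```python
from h import *
s=state();print(s["position"],s["wrist_force"],s["torque"],s["finger_gap"])
M=R.from_rotvec(s["tcp_rot"]).as_matrix();print(M.round(4),"turned",np.arctan2(-M[1,0],-M[0,0])-np.deg2rad(6.56))
```

```text
[0.58372998 0.02002761 0.22823535] [1.47205806 8.5736767  1.49987103] [ 1.64149489 -0.04138307 -0.01087989] 0.012838214338592911
[[-0.5082  0.8612  0.0012]
 [ 0.8612  0.5082  0.0034]
 [ 0.0023  0.0028 -1.    ]] turned -1.1521624091053762
```

>>> step_arm(increments=[0,0,0,0,0,0,0.5,0,0,0,0,0,0,0.5,0,0,0,0,0,-0.04,0.5,0,0,0,0,0,-0.05,0.6,0,0,0.14,0,0,-0.05,0.6,0,0,0.14,0,0,0,0.6,0,0,0.14,0,0,0,0.6,0,0,0,0,0,0,0.6])

```text
time_s: 6.2
position: [0.583, 0.0167, 0.3677]
tcp_rot: [2.089, 2.346, -0.001]
wrist_force: [0.2, -0.4, 0.4]
finger_gap: 0.0517
finger_force: 0.0
```

Run:
```python
from h import *
s=state();print(s["position"],s["wrist_force"],s["finger_gap"],s["joint_positions"])
M=R.from_rotvec(s["tcp_rot"]).as_matrix();print(M.round(4))
print("to handle",M.T@(np.array([.6197,.1080,.235])-s["position"]), "yaw err(tool z +)",np.arctan2(M[1,1],M[0,1])-np.deg2rad(6.56))
m=viewer.camera_model("wrist");cv2.imwrite("pics/w3.png",viewer.camera("wrist"));np.save("w3.npy",m,allow_pickle=True)
```

```text
[0.58300146 0.0166851  0.36767648] [ 0.18302412 -0.40006916  0.36267986] 0.05165257824090903 [-0.61874948  0.45622822  0.69652754  1.84099774 -0.3487556   0.96982247
  0.34388128]
[[-1.156e-01  9.933e-01 -0.000e+00]
 [ 9.933e-01  1.156e-01 -8.000e-04]
 [-8.000e-04 -1.000e-04 -1.000e+00]]
to handle [0.08657106 0.04702078 0.13259992] yaw err(tool z +) 0.0013260338697467927
```

View pics/w3.png

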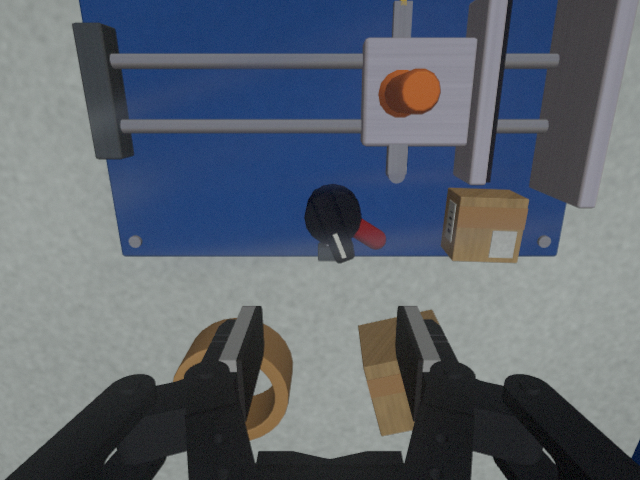

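The knob at (333,215) has its bar turned to the unlocked end and the red tongue is clear of the pusher. The handle top is at (421,90). I move above the handle.

>>> step_arm(increments=[0,0,0,0.043,0.0235,0,0.6,0,0,0,0.043,0.0235,0,0.6,0,0,0,0,0,0.03,0.6,0,0,0,0,0,0.02,0.6,0,0,0,0,0,0,0.6,0,0,0,0,0,0,0.6,0,0,0,0,0,0,0.6,0,0,0,0,0,0,0.6])

```text
time_s: 7.25
position: [0.6202, 0.108, 0.3185]
tcp_rot: [2.09, 2.345, 0.002]
wrist_force: [-0.8, -0.6, -0.5]
finger_gap: 0.0508
finger_force: 0.0
```

Run:
```python
from h import *
im=cv2.imread("pics/w3.png");m=np.load("w3.npy",allow_pickle=True).item()
for u,v in((421,90),): print("handle top ray",ray(m,u,v,.106))
s=state();print(s["position"],s["wrist_force"],s["finger_gap"])
M=R.from_rotvec(s["tcp_rot"]).as_matrix()
print("to handle",M.T@(np.array([.6197,.1080,.237])-s["position"]), "yaw err",np.arctan2(M[1,1],M[0,1])-np.deg2rad(6.56))
cv2.imwrite("pics/w4.png",viewer.camera("wrist"))
```

```text
handle top ray [0.62106204 0.10971384 0.106     ]
[0.62016513 0.10804496 0.31850178] [-0.80426049 -0.58601564 -0.45937157] 0.050778309998772274
to handle [-2.52074443e-05 -5.71562468e-04  8.15011156e-02] yaw err 0.0002616181534898232
```

View pics/w4.png

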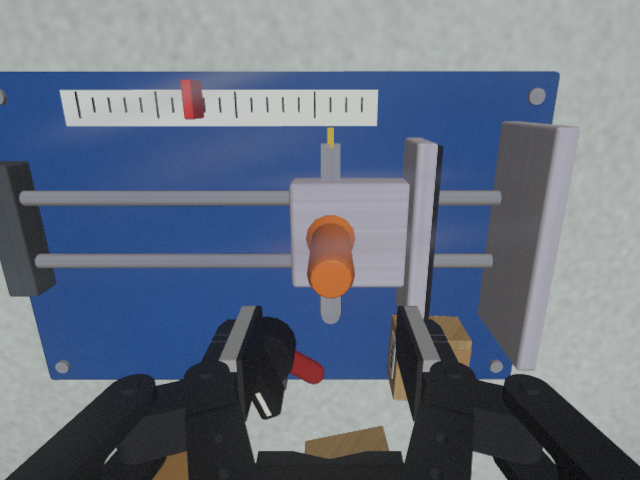

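The gap centre (column 330) is over the handle (331), and the pointer at (331,130) and marker at (193,98) are in view. I descend, grip and pull.

>>> step_arm(increments=[0,0,0,0,0,0.03,0.6,0,0,0,0,0,0.03,0.6,0,0,0,0,0,0.0205,0.6,0,0,0,0,0,0,0.6,0,0,0,0,0,0,0,0,0,0,0,0,0,0,0,0,0,0,0,0,0,0,0,0,0,0,0,0], force=60)

```text
time_s: 8.3
position: [0.6207, 0.1082, 0.2386]
tcp_rot: [2.089, 2.344, 0.004]
wrist_force: [-0.2, -2.0, 6.2]
finger_gap: 0.0225
finger_force: 59.1
```

Run:
```python
from h import *
s=state();print(s["position"],s["wrist_force"],s["finger_gap"],s["finger_force"])
M=R.from_rotvec(s["tcp_rot"]).as_matrix();print(np.arctan2(M[1,1],M[0,1])-np.deg2rad(6.56))
im=viewer.camera("wrist");m=viewer.camera_model("wrist");cv2.imwrite("pics/w5.png",im)
c,sn=np.cos(np.deg2rad(6.56)),np.sin(np.deg2rad(6.56));d=np.array([c,sn])
for n,lo,hi in(("red",(0,150,80),(4,255,255)),("yel",(22,150,100),(34,255,255))):
    for q in blobs(im,lo,hi,None,15)[1]:
        print(n,q,[(1000*ray(m,*q[1],z)[:2]@d).round(1) for z in(.02,.03,.036)])
```

```text
[0.6207123  0.10817697 0.23862625] [-0.18189425 -2.00386355  6.15454527] 0.0224751419541017 59.11228249780834
0.00037607712509099556
red (np.int32(680), array([122.1,  81.8]), array([108,  69,  37,  34], dtype=int32)) [np.float64(541.0), np.float64(545.7), np.float64(548.5)]
red (np.int32(192), array([297.4, 447.6]), array([286, 438,  31,  18], dtype=int32)) [np.float64(610.7), np.float64(611.7), np.float64(612.3)]
yel (np.int32(224), array([328.5, 152.5]), array([325, 138,   8,  29], dtype=int32)) [np.float64(629.2), np.float64(629.1), np.float64(629.1)]
```

>>> step_arm(increments=[0,0,0,0,-0.013,0,0,0,0,0,0,-0.013,0,0,0,0,0,0,-0.013,0,0,0,0,0,0,-0.013,0,0,0,0,0,0,-0.013,0,0,0,0,0,0,-0.013,0,0,0,0,0,0,0,0,0,0,0,0,0,0,0,0], force=80)

```text
time_s: 9.35
position: [0.545, 0.0995, 0.2387]
tcp_rot: [2.086, 2.341, 0.01]
wrist_force: [9.8, 0.6, -1.4]
finger_gap: 0.0224
finger_force: 79.6
```

Run:
```python
from h import *
s=state();print(s["time_s"],s["position"],s["wrist_force"],s["finger_gap"],s["finger_force"])
M=R.from_rotvec(s["tcp_rot"]).as_matrix();print(M.round(3))
im=viewer.camera("wrist");m=viewer.camera_model("wrist");cv2.imwrite("pics/w6.png",im)
c,sn=np.cos(np.deg2rad(6.56)),np.sin(np.deg2rad(6.56));d=np.array([c,sn]);print("travel",1000*((s["position"][:2]-[.6207,.1082])@d))
for n,lo,hi in(("red",(0,150,80),(4,255,255)),("yel",(22,150,100),(34,255,255))):
    for q in blobs(im,lo,hi,None,15)[1]:
        print(n,q,[(1000*ray(m,*q[1],z)[:2]@d).round(1) for z in(.02,.03,.036)])
```

```text
9.35 [0.54504743 0.09951485 0.23873035] [ 9.78246432  0.620067   -1.40505381] 0.022427460584248292 79.58736442029476
[[-0.114  0.993  0.009]
 [ 0.993  0.114  0.   ]
 [-0.001  0.009 -1.   ]]
travel -76.1494758730313
red (np.int32(760), array([307.3,  95.3]), array([300,  68,  16,  57], dtype=int32)) [np.float64(545.2), np.float64(545.6), np.float64(545.9)]
red (np.int32(158), array([446.8, 468.4]), array([440, 456,  16,  22], dtype=int32)) [np.float64(624.6), np.float64(620.8), np.float64(618.5)]
yel (np.int32(220), array([328.5, 151.6]), array([324, 138,   9,  29], dtype=int32)) [np.float64(554.3), np.float64(554.3), np.float64(554.2)]
```

View pics/w6.png

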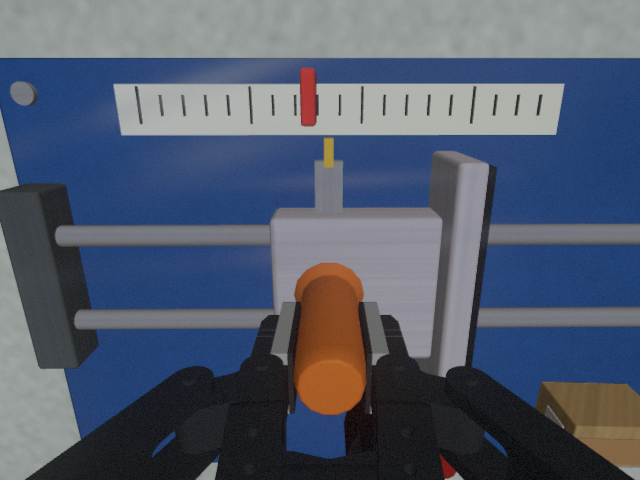

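The pusher is gripped, the pointer is at column 328.5 and the clip at 307, so about 8.5 mm remains.

>>> step_arm(increments=[0,0,0,0,-0.0045,0,0,0,0,0,0,-0.004,0,0,0,0,0,0,0,0,0,0,0,0,0,0,0,0,0,0,0,0,0,0,0,0,0,0,0,0,0,0,0,0,0,0,0,0,0,0,0,0,0,0,0,0], force=80)

```text
time_s: 10.4
position: [0.5369, 0.0986, 0.2387]
tcp_rot: [2.086, 2.34, 0.01]
wrist_force: [10.3, -0.0, -1.6]
finger_gap: 0.0221
finger_force: 79.6
```

Run:
```python
from h import *
s=state();print(s["time_s"],s["position"],s["wrist_force"],s["finger_gap"],s["finger_force"])
im=viewer.camera("wrist");m=viewer.camera_model("wrist");cv2.imwrite("pics/w7.png",im);cv2.imwrite("pics/top7.png",cv2.resize(viewer.camera("top")[150:330,220:380],None,fx=3,fy=3))
d=np.array([np.cos(np.deg2rad(6.56)),np.sin(np.deg2rad(6.56))])
for n,lo,hi in(("red",(0,150,80),(4,255,255)),("yel",(22,150,100),(34,255,255))):
    for q in blobs(im,lo,hi,None,15)[1]: print(n,q,(1000*ray(m,*q[1],.03)[:2]@d).round(1))
```

```text
10.4 [0.53690472 0.09860202 0.23871   ] [ 1.03217630e+01 -6.07417855e-03 -1.58487535e+00] 0.02209972150717718 79.64136181399226
red (np.int32(742), array([327.4,  95.4]), array([321,  68,  14,  57], dtype=int32)) 545.7
red (np.int32(136), array([449.8, 469.7]), array([442, 461,  20,  17], dtype=int32)) 614.5
yel (np.int32(190), array([328.2, 148.9]), array([324, 138,   9,  23], dtype=int32)) 546.0
```

View pics/w7.png

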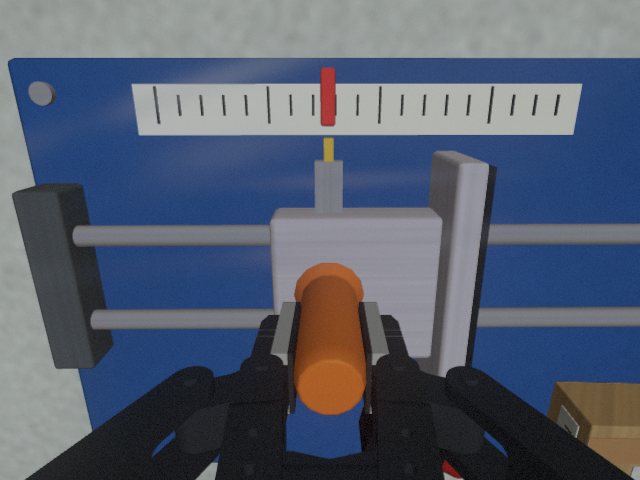

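View pics/top7.png

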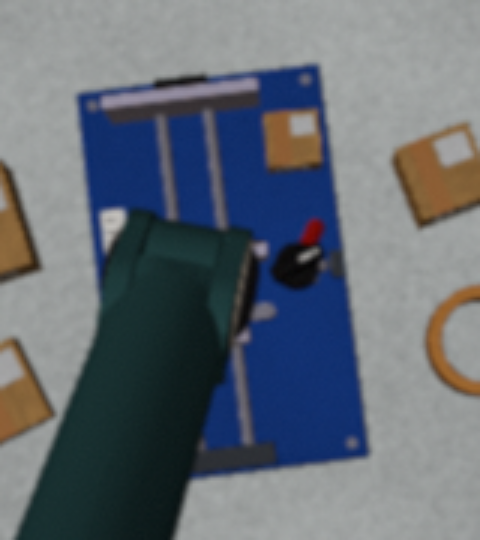

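The pointer (column 328) lines up with the marker (327), 0.3 mm apart. The top view shows the knob still unlocked. I'm handing in.

```bash
python3 -c "
from plant import job
print(job.finish_job())"
```

```text
the job is handed in; nothing more can be done
None
```

I turned the knob to its unlocked end, pulled the pusher to the red marker (pointer about 0.3 mm off in the last wrist picture) and handed the job in with the gripper still holding it at about 80 N; the hand-in call returned no verdict.

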